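Count to the third gap and put the sharpening stone away

ROBOT

A 6-joint arm with a two-finger parallel gripper is mounted at the origin on the work surface. World frame = base frame: x ahead of the robot, y to its left, z up, the work surface at z = 0. Lengths are in m, angles in rad, forces in N, time in s.
With the tool pointing down it reaches from about 0.35 to 0.975 m from the base axis. Payload 4.9 kg.
Tool frame: the origin (TCP) lies midway between the tips of the shut fingers; the grasp point (between the pads) lies 19 mm behind it; z points along the fingers, y is the direction in which the jaws open and shut (so a half turn about z gives the same grasp; the last joint's range is limited). The gripper opens to 85 mm and grips with 20 to 120 N. Pads are 22 mm wide; open, the fingers measure 114 mm over their backs; the gripper's body (76 mm by 85 mm) begins 54 mm behind the grasp point. The pads swing forward as they close: fully open they stand 13 mm farther back than shut.
Start: joints at [1.2, 0.053, 1.613, -0, 1.476, -0.119], TCP at [0.156, 0.605, 0.231] pointing down, gripper open.
Joint ranges: [-3.01, 3.01], [-1.01, 2.22], [0.06, 2.58], [-1.02, 4.17], [0.09, 2.62], [-3.14, 3.14]. Speed limits (rad/s): [2.57, 2.57, 3.14, 3.14, 3.14, 3.14].

INTERFACE

Orientations are given as a unit quaternion [w, x, y, z].
In Python, from plant import manip, cams gives the robot as it stands.
- The arm moves only by the tool jog_arm, never from a script. Its argument "targets" is a list of rows, each a list of 4 numbers: the shift along the tool's x, y, z in m, then the turn about the tool's z in degrees. A call has 1 to 5 rows; each row is the pose to reach, as a shift and turn from the pose commanded when the call began, along the tool's axes at that moment; what a row does not reach only later rows make up. A row lasts 1/12 s, in which the tool goes at most 41.7 mm and 7.16 degrees, less where a joint would pass 70% of its speed; a pose out of reach is approached as far as the arm can. A call with a gripper value outside its range is refused whole. "fingers" is the opening, from 0 (shut) to 1 (fully open), set as the call begins (left out, the last holds). The fingers move at their own pace and stop on an object; the grip force is fixed at half the most. Time passes only in rows, so rows that repeat a pose let the fingers close. It gives the time, the measured TCP pose, the force and the opening at its end, in the units of the state.
- manip.state(): the state, without advancing time (a new reading comes with each control period).
- cams.grab_frame(name): name is "side" or "top" or "wrist"; returns the picture (420x560x3 uint8, red, green, blue); there is no depth.
- cams.get_calibration(name): a dict with "camera_matrix" (3x3 intrinsics, pixels), "distortion" ([k1, k2, p1, p2, k3] as OpenCV has them; the pictures are not rectified), "cam_to_world" (4x4, takes a point from camera to world coordinates). Camera axes: x right, y up, looking along -z (the intrinsics and any distortion apply to the point x, -y, -z); pixel columns grow to the right and rows downward; lengths in m; the calibration is good to about 2 mm. A picture is of the moment at which its call begins: read the wrist's pose just before it. get_calibration takes no time and is no camera call; for the wrist camera it gives the pose at the moment of the call.
- manip.job_done(): hands the job in, once; it reports no verdict.
The state is a dict: "time": time; "joint_pos": joint angles; "joint_vel": joint speeds; "joint_efforts": joint torques, N m; "tool_pos": TCP position; "tool_rot": TCP orientation; "contact_force": force on the tool from outside, world axes, zero at the start; "ft_torque": the same for the moment, N m; "gripper_width": opening from 0.0 (shut) to 1.0 (fully open).
Only numpy, scipy, OpenCV 4.12 (cv2) and the standard library are available. Lean on these libraries where they do the work, as an engineer would, in place of code of your own. Each camera call takes 0.05 s, during which the arm holds its last target. There are 200 camera calls.

TASK

Starting at the red-capped end of the drying rack, run a closed fingertip along its metal rail so that it bends the yellow tabs one after another, counting the gaps (filled ones too), and stop at the third tab without bending the fourth. Then push the loose reddish-brown sharpening stone along the table, never lifting it, into that third gap until it is fully home against the back. Leave the other stones, the bottle and the cup where they are, and finish clear of everything.

Things in the scene. Friction and masses are not known exactly. Their poses are not given: they have to be found in the camera images.
- rack: Fixed wooden rack: 7 dividers (12 mm thick, 34 high, round-nosed) at y = 0, +-58, +-116, +-174 mm; 6 gaps between, each 46 mm wide and 64 deep, centred at y = +-29, +-87, +-145 mm, open in front, above and below (stones slide on the table). Origin on the table, middle of the divider noses; x points into the gaps away from the robot, y along the rack to the robot's left, z up. Black mat: look only.
- rail_mid (a point): Middle of the top of the flat dark metal rail, 16 mm wide, 360 long, on the rack's backboard (which closes the gaps): rack x = 72 mm, y = 0, 40 mm above the table. It runs along rack y; the yellow tabs stand on its middle line. A closed fingertip passing along it with its end 10 to 16 mm above the rail bends each tab by about 1 rad; 0.35 rad counts as bent.
- red_cap: Red block, 30 x 24 x 40 mm high, fixed to one end of the rack at rack x = 72 mm and y = +193 or -193 mm; which end varies. Origin at the centre of its underside. Gaps and tabs are counted from this end.
- grey_cap: Grey block of the same size at the rack's other end.
- stone: The loose stone to put away: reddish-brown block 80 mm long (x) x 36 mm wide (y) x 26 mm high, about 0.17 kg, lying flat on the table before the rack, its length pointing roughly into the gaps. Origin at the centre of its underside. Home in a gap, its far end touches the backboard, so its origin is 24 mm past the divider fronts and its near end still stands 16 mm out in front of them.
- white_stone: White stone, same size, lying in the gap at rack y = +145 mm. Leave it.
- green_stone: Green stone, same size, in the gap at rack y = -87 mm. Leave it.
- bottle: White bottle, 60 mm wide, 150 mm high, upright to the left of the rack. Origin at the centre of its underside. Leave it.
- cup: Blue cup, 76 mm wide, 85 mm high, upright to the right of the rack. Origin at the centre of its underside. Leave it.
- tab1 (a joint): Bend in rad of the yellow springy tab over the gap at rack y = +145 mm (tab1 to tab6 go from the rack's +y end to its -y end). Tab 20 mm wide, 5 thick, 28 tall, hinged at the rail's top, its upper end 68 mm above the table. 0 upright, positive leaning to rack -y, negative to +y, at most 1.4 either way; gives way to under 2 N and springs back.
- tab2 (a joint): Bend in rad of the yellow springy tab over the gap at rack y = +87 mm (tab1 to tab6 go from the rack's +y end to its -y end). Tab 20 mm wide, 5 thick, 28 tall, hinged at the rail's top, its upper end 68 mm above the table. 0 upright, positive leaning to rack -y, negative to +y, at most 1.4 either way; gives way to under 2 N and springs back.
- tab3 (a joint): Bend in rad of the yellow springy tab over the gap at rack y = +29 mm (tab1 to tab6 go from the rack's +y end to its -y end). Tab 20 mm wide, 5 thick, 28 tall, hinged at the rail's top, its upper end 68 mm above the table. 0 upright, positive leaning to rack -y, negative to +y, at most 1.4 either way; gives way to under 2 N and springs back.
- tab4 (a joint): Bend in rad of the yellow springy tab over the gap at rack y = -29 mm (tab1 to tab6 go from the rack's +y end to its -y end). Tab 20 mm wide, 5 thick, 28 tall, hinged at the rail's top, its upper end 68 mm above the table. 0 upright, positive leaning to rack -y, negative to +y, at most 1.4 either way; gives way to under 2 N and springs back.
- tab5 (a joint): Bend in rad of the yellow springy tab over the gap at rack y = -87 mm (tab1 to tab6 go from the rack's +y end to its -y end). Tab 20 mm wide, 5 thick, 28 tall, hinged at the rail's top, its upper end 68 mm above the table. 0 upright, positive leaning to rack -y, negative to +y, at most 1.4 either way; gives way to under 2 N and springs back.
- tab6 (a joint): Bend in rad of the yellow springy tab over the gap at rack y = -145 mm (tab1 to tab6 go from the rack's +y end to its -y end). Tab 20 mm wide, 5 thick, 28 tall, hinged at the rail's top, its upper end 68 mm above the table. 0 upright, positive leaning to rack -y, negative to +y, at most 1.4 either way; gives way to under 2 N and springs back.
Mind the look-alikes: they are no part of the job. Of the things that look like the red_cap, take the one that is farthest to the robot's right at the start.

How it is judged:
On the way, in this order (a step that is already met when the one before it is completed fails the run):
1. the first tab from the red end is bent over, away from that end (((y of red_cap in the frame of rack above 0 m and value of joint tab1 above 0.35 rad) or (y of red_cap in the frame of rack below 0 m and value of joint tab6 below -0.35 rad))).
2. the second tab from the red end is bent over, away from that end (((y of red_cap in the frame of rack above 0 m and value of joint tab2 above 0.35 rad) or (y of red_cap in the frame of rack below 0 m and value of joint tab5 below -0.35 rad))).
3. the third tab from the red end is bent over, away from that end (((y of red_cap in the frame of rack above 0 m and value of joint tab3 above 0.35 rad) or (y of red_cap in the frame of rack below 0 m and value of joint tab4 below -0.35 rad))).
4. the loose stone is fully home in the third gap from the red end (x of stone in the frame of rack above 0.018 m and ((y of red_cap in the frame of rack above 0 m and y of stone in the frame of rack between 0.019 and 0.039 m) or (y of red_cap in the frame of rack below 0 m and y of stone in the frame of rack between -0.039 and -0.019 m)) and height (world z) of stone below 0.006 m), for 0.2 s.
At the end, for the whole second after the job is handed in: The reddish-brown stone lies flat on the table at rest in the third gap counted from the red cap, its far end within 6 mm of the backboard and its centre within 10 mm of the gap's middle; the white and green stones are within 12 mm, the bottle and cup within 20 mm, of where they started (all of step 4 and linear speed of stone below 0.01 m/s and distance of each of white_stone, green_stone from where it was at the start of the episode below 0.012 m and distance of each of bottle, cup from where it was at the start of the episode below 0.02 m); the robot touches nothing.
It fails at once if the stone is lifted or tipped (height (world z) of stone above 0.012 m or angle between stone's own z axis and vertical above 0.3 rad).
It fails at once if the fourth tab from the red end is bent ((y of red_cap in the frame of rack above 0 m and (value of joint tab4 above 0.35 rad or value of joint tab4 below -0.35 rad)) or (y of red_cap in the frame of rack below 0 m and (value of joint tab3 above 0.35 rad or value of joint tab3 below -0.35 rad))).
It fails at once if the white or the green stone is moved or lifted ((distance of white_stone from where it was at the start of the episode above 0.012 m or angle between white_stone's own z axis and vertical above 0.3 rad) or (distance of green_stone from where it was at the start of the episode above 0.012 m or angle between green_stone's own z axis and vertical above 0.3 rad)).
It fails at once if the bottle or the cup is moved or tipped ((distance of bottle from where it was at the start of the episode above 0.02 m or angle between bottle's own z axis and vertical above 0.3 rad) or (distance of cup from where it was at the start of the episode above 0.02 m or angle between cup's own z axis and vertical above 0.3 rad)).
It also fails if it takes over 59 s, if anything falls off the work surface, if the arm or the gripper's body presses on something with over 40 N, if the wrist force passes 120 N, or if a joint passes its speed limit or range.

## Working session

There is one attempt and no reset: what is moved stays moved. The work goes in short steps, Python scripts to look and compute and a tool call to move; the robot and the scene stay as the last step left them, time stands still between calls to the robot, and variables do not carry over. Pictures are saved under pics/ and viewed, about 8 in all and at most 12, crops included, and the job is handed in when it is done.

Besides the shell and the picture viewer there is one more tool, called after "Call:" in YAML: its name, and indented under it one key for each argument. jog_arm: Moves the arm, as the interface text tells. Its arguments: {"type":"object","properties":{"targets":{"type":"array"},"fingers":{"type":"number"}},"required":["targets"]}

```bash
mkdir -p pics
cat > h.py <<'E'
import numpy as np, cv2
from plant import manip, cams
def snap(n,f,crop=None,s=1):
    im=cams.grab_frame(n); cv2.imwrite('pics/raw_'+f,im[:,:,::-1])
    return im
def ray(n,uv,c=None):
    c=c or cams.get_calibration(n)
    p=cv2.undistortPoints(np.array([[uv]],float),np.array(c['camera_matrix']),np.array(c['distortion']))[0,0]
    T=np.array(c['cam_to_world']); return T[:3,3],T[:3,:3]@np.array([p[0],-p[1],-1])
def atz(n,uv,z,c=None):
    o,d=ray(n,uv,c); return o+d*(z-o[2])/d[2]
def tri(rays):
    A=0;b=0
    for o,d in rays:
        d=d/np.linalg.norm(d);P=np.eye(3)-np.outer(d,d);A=A+P;b=b+P@o
    return np.linalg.solve(A,b)
def proj(n,X,c=None):
    c=c or cams.get_calibration(n);T=np.linalg.inv(np.array(c['cam_to_world']))
    X=np.atleast_2d(X)@T[:3,:3].T+T[:3,3]
    return cv2.projectPoints(X*[1,-1,-1],np.zeros(3),np.zeros(3),np.array(c['camera_matrix']),np.array(c['distortion']))[0][:,0]
E
python3 - <<'E'
from h import *
a=snap('top','top0.png');b=snap('side','side0.png')
cv2.imwrite('pics/top0.png',cv2.resize(a[:,:,::-1],(800,600),interpolation=cv2.INTER_CUBIC))
cv2.imwrite('pics/side0.png',cv2.resize(b[:,:,::-1],(800,600),interpolation=cv2.INTER_CUBIC))
for n in('top','side'):print(cams.get_calibration(n))
print(manip.state())
E
```

```text
{'camera_matrix': array([[401.83373491,   0.        , 284.90454278],
       [  0.        , 401.83373491, 199.33154098],
       [  0.        ,   0.        ,   1.        ]]), 'distortion': array([-0.11740093,  0.        ,  0.        ,  0.        ,  0.        ]), 'cam_to_world': array([[-0.01811137,  0.99434709, -0.10462236,  0.39768993],
       [-0.99981176, -0.01873972, -0.005026  ,  0.01174259],
       [-0.00695818,  0.10451163,  0.99449932,  1.09655627],
       [ 0.        ,  0.        ,  0.        ,  1.        ]])}
{'camera_matrix': array([[447.68256915,   0.        , 272.48783656],
       [  0.        , 447.68256915, 211.23867081],
       [  0.        ,   0.        ,   1.        ]]), 'distortion': array([-0.03949346,  0.        ,  0.        ,  0.        ,  0.        ]), 'cam_to_world': array([[ 0.94524729,  0.21099807, -0.24897262,  0.20875994],
       [-0.32579113,  0.65489888, -0.68188533, -0.7827724 ],
       [ 0.0191754 ,  0.72566333,  0.68778269,  0.87117201],
       [ 0.        ,  0.        ,  0.        ,  1.        ]])}
{'time': 0.1, 'joint_pos': array([ 1.20001058e+00,  5.33018942e-02,  1.61417442e+00, -7.56513260e-06,
        1.47603224e+00, -1.19004488e-01]), 'joint_vel': array([ 0.00133458, -0.00055811, -0.00318718, -0.00075742, -0.00182724,
       -0.00085874]), 'joint_efforts': array([-8.70716781e-05, -3.94910789e+01, -3.71358669e+01, -1.48503382e-04,
        4.01643512e-03,  1.58439491e-05]), 'tool_pos': array([0.15549849, 0.60474801, 0.23016853]), 'tool_rot': array([-2.28606651e-04,  1.25557947e-01,  9.92085825e-01, -9.30281114e-04]), 'contact_force': array([-0.35620133,  0.28995903, -0.20720522]), 'ft_torque': array([0.02923672, 0.00075779, 0.03779084]), 'gripper_width': 0.9995638900562235}
```

View pics/top0.png

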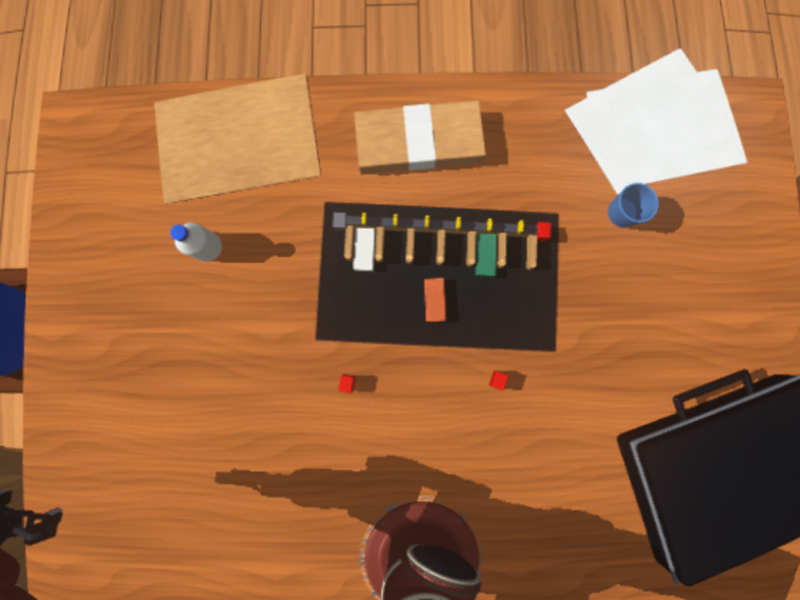

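View pics/side0.png

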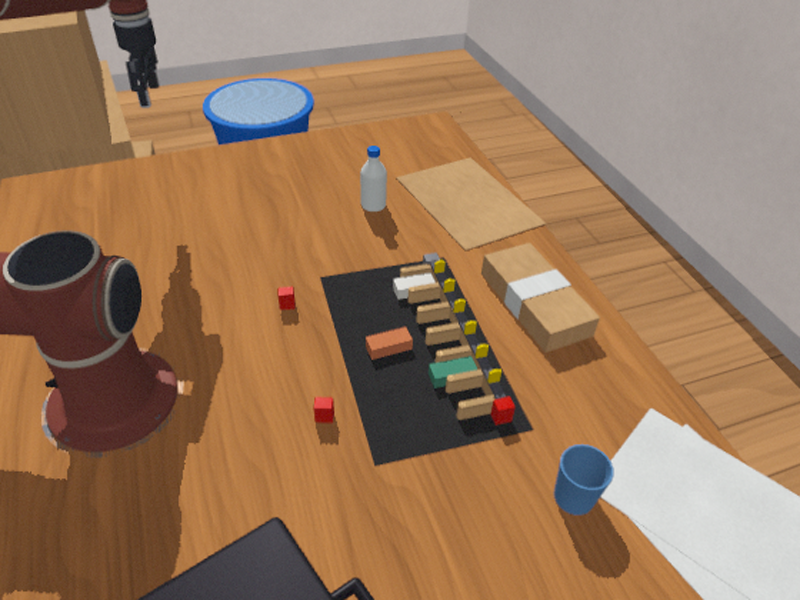

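Red cap on the right end at top px (544,230), grey at (339,220) (800-wide), so the third gap is rack y = -29. The stone is at (435,300), roughly before that gap. I'll enlarge both views.

Run:
```python
import cv2
a=cv2.imread('pics/raw_top0.png')[135:250,215:400];cv2.imwrite('pics/topc.png',cv2.resize(a,None,fx=4.3,fy=4.3,interpolation=cv2.INTER_CUBIC))
b=cv2.imread('pics/raw_side0.png')[170:310,240:380];cv2.imwrite('pics/sidec.png',cv2.resize(b,None,fx=4.2,fy=4.2,interpolation=cv2.INTER_CUBIC))
```

```text
(no output)
```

View pics/topc.png

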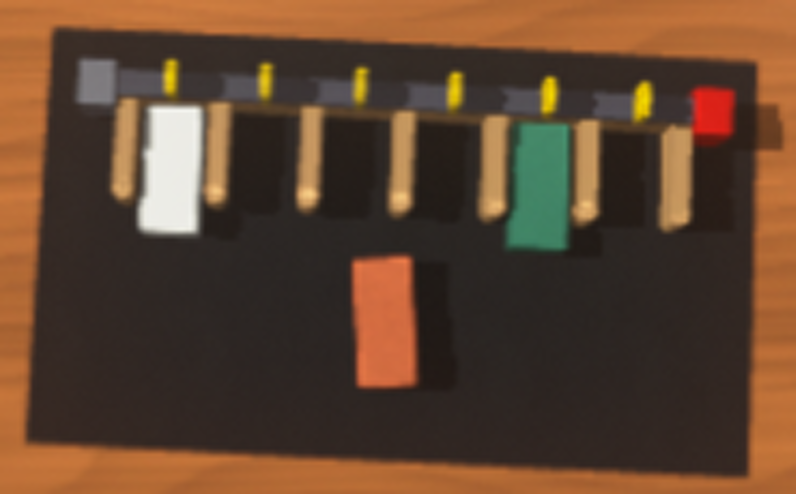

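View pics/sidec.png

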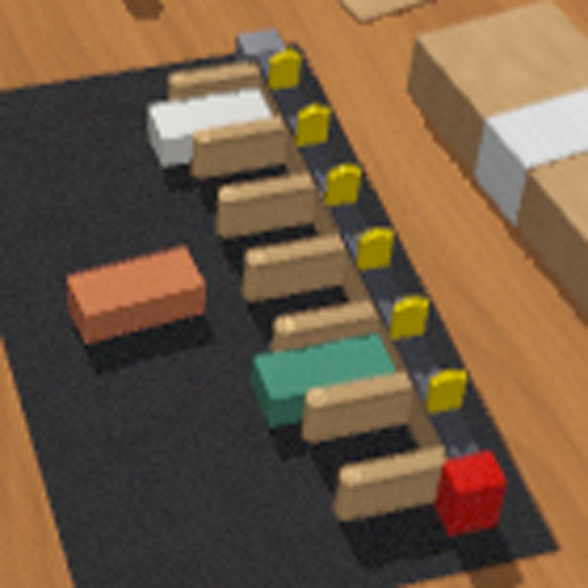

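Run:
```python
from h import *
t=lambda x,y:(215+(x+.5)/4.3-.5,135+(y+.5)/4.3-.5)
s=lambda x,y:(240+(x+.5)/4.2-.5,170+(y+.5)/4.2-.5)
print('red tri',tri([ray('top',t(714,111)),ray('side',s(471,477))]))
print('stone tri',tri([ray('top',t(384,322)),ray('side',s(135,284))]))
R=atz('top',t(714,111),.04);G=atz('top',t(97,82),.04)
print('caps',R,G,np.linalg.norm(R-G))
yy=(G-R)[:2]/np.linalg.norm((G-R)[:2]);xx=np.array([yy[1],-yy[0]])
O=(R+G)[:2]/2-xx*.072
def rk(p):d=p[:2]-O;return np.round([d@xx,d@yy],4)
print('O',O,'yaw',np.degrees(np.arctan2(xx[1],xx[0])))
for c in[(352,260),(411,257),(417,385),(357,388)]:
    p=atz('top',t(*c),.026);print('stone corner',p[:2],rk(p))
p=atz('top',t(384,322),.026);print('stone',p,rk(p))
for y in(-174,-116,-58,0,58,116,174):
    print(y,[np.round((np.array(q)+.5-[215,135])*4.3) for q in proj('top',np.r_[O+yy*y/1e3,.03])],
     [np.round((np.array(q)+.5-[240,170])*4.2) for q in proj('side',np.r_[O+yy*y/1e3,.03])])
for y in(-145,-87,-29,29,87,145):
    P=np.r_[O+yy*y/1e3+xx*.072,.068]
    print('tab',y,P,[np.round((np.array(q)+.5-[215,135])*4.3) for q in proj('top',P)],
     [np.round((np.array(q)+.5-[240,170])*4.2) for q in proj('side',P)])
```

```text
red tri [ 0.6087213  -0.24264713  0.0363699 ]
stone tri [ 0.48232482 -0.03330253  0.02215098]
caps [ 0.60911416 -0.24217667  0.04      ] [0.63455086 0.14306859 0.04      ] 0.3860840996379905
O [ 0.54998894 -0.0448104 ] yaw -3.777601718451121
stone corner [ 0.52118709 -0.01408244] [-0.0308  0.0288]
stone corner [ 0.52237848 -0.05092717] [-0.0271 -0.0079]
stone corner [ 0.44252745 -0.05270303] [-0.1067 -0.015 ]
stone corner [ 0.44138141 -0.01550697] [-0.1103  0.0221]
stone [ 0.48204278 -0.03314676  0.026     ] [-0.0686  0.0072]
-174 [array([679., 226.])] [array([339., 483.])]
-116 [array([586., 222.])] [array([305., 405.])]
-58 [array([494., 217.])] [array([274., 332.])]
0 [array([401., 213.])] [array([245., 264.])]
58 [array([308., 209.])] [array([218., 201.])]
116 [array([215., 204.])] [array([192., 142.])]
174 [array([123., 200.])] [array([168.,  86.])]
tab -145 [ 0.61227936 -0.194239    0.068     ] [array([647.,  98.])] [array([449., 375.])]
tab -87 [ 0.61610062 -0.13636501  0.068     ] [array([552.,  94.])] [array([411., 302.])]
tab -29 [ 0.61992188 -0.07849103  0.068     ] [array([457.,  89.])] [array([377., 233.])]
tab 29 [ 0.62374314 -0.02061705  0.068     ] [array([361.,  84.])] [array([344., 169.])]
tab 87 [0.6275644  0.03725694 0.068     ] [array([266.,  80.])] [array([314., 109.])]
tab 145 [0.63138567 0.09513092 0.068     ] [array([170.,  76.])] [array([285.,  54.])]
```

Projections agree within a few px. Rack origin is about (0.550, -0.045), yaw -3.8°, and the stone sits at rack (-0.069, 0.007), yawed about +5°. Setting off with the gripper shut and the tool turned to the rack's axes.

Call:
jog_arm:
  targets:
    - [-0.028,-0.03,0,-2.13]
    - [-0.056,-0.06,0,-4.26]
    - [-0.084,-0.09,0,-6.39]
    - [-0.112,-0.12,0,-8.52]
    - [-0.14,-0.15,0,-10.65]
  fingers: 0

```text
time: 0.52
tool_pos: [0.2541, 0.4233, 0.2306]
tool_rot: [-0.0, 0.032, 1.0, -0.0]
contact_force: [1.4, 0.4, 1.1]
gripper_width: 0.298
```

Call:
jog_arm:
  targets:
    - [-0.02,-0.032,0,0]
    - [-0.04,-0.064,0,0]
    - [-0.06,-0.096,0,0]
    - [-0.08,-0.128,0,0]
    - [-0.1,-0.16,0,0]

```text
time: 0.93
tool_pos: [0.3433, 0.2571, 0.2309]
tool_rot: [-0.0, 0.033, 0.999, -0.0]
contact_force: [1.1, 0.8, 0.1]
gripper_width: 0.003
```

Call:
jog_arm:
  targets:
    - [-0.02,-0.032,0,0]
    - [-0.04,-0.064,0,0]
    - [-0.06,-0.096,0,0]
    - [-0.08,-0.128,0,0]
    - [-0.1,-0.16,0,0]

```text
time: 1.35
tool_pos: [0.4326, 0.0908, 0.231]
tool_rot: [0.0, 0.033, 0.999, 0.0]
contact_force: [0.4, 1.5, 0.1]
gripper_width: -0.004
```

Call:
jog_arm:
  targets:
    - [-0.02,-0.032,0,0]
    - [-0.04,-0.064,0,0]
    - [-0.06,-0.096,0,0]
    - [-0.08,-0.128,0,0]
    - [-0.1,-0.16,0,0]

```text
time: 1.77
tool_pos: [0.5219, -0.0755, 0.2308]
tool_rot: [-0.0, 0.033, 0.999, 0.0]
contact_force: [0.1, 1.0, 0.1]
gripper_width: 0.001
```

```bash
cat >> h.py <<'E'
O=np.array([.54999,-.04481]);_a=np.radians(-3.78);xx=np.array([np.cos(_a),np.sin(_a)]);yy=np.array([-xx[1],xx[0]])
def rk(p):d=np.asarray(p)[:2]-O;return np.round([d@xx,d@yy,*np.asarray(p)[2:]],4)
def W(x,y,z):return np.r_[O+xx*x+yy*y,z]
def st():
    s=manip.state();q=s['tool_rot'];tx=np.degrees(2*np.arctan2(q[2],q[1]))
    print('t',s['time'],'rack',rk(s['tool_pos']),'yaw',tx-180+3.78,'F',np.round(s['contact_force'],1),'w',round(s['gripper_width'],3));return s
E
python3 -c "
from h import *
st()
print(rk(atz('top',(443,136),.085)))"
```

```text
t 1.7667 rack [-0.026  -0.0324  0.2308] yaw -0.028537143111607488 F [0.1 1.  0.1] w 0.001
[ 0.1367 -0.3481  0.085 ]
```

Call:
jog_arm:
  targets:
    - [-0.02,-0.031,0,0]
    - [-0.04,-0.062,0,0]
    - [-0.06,-0.093,0,0]
    - [-0.08,-0.123,0,0]
    - [-0.098,-0.153,0,0]

```text
time: 2.18
tool_pos: [0.6098, -0.2344, 0.2304]
tool_rot: [-0.001, 0.033, 0.999, 0.0]
contact_force: [0.2, -0.7, -0.3]
gripper_width: 0.002
```

Call:
jog_arm:
  targets:
    - [0,0,0.03,0]
    - [0,0,0.06,0]
    - [0,0,0.09,0]
    - [0,0,0.12,0]
    - [0,0,0.13,0]

```text
time: 2.6
tool_pos: [0.6059, -0.2311, 0.0947]
tool_rot: [-0.005, 0.033, 0.999, 0.002]
contact_force: [-1.1, 0.4, -0.9]
gripper_width: -0.002
```

Run:
```python
from h import *
st()
a=snap('wrist','w1.png');c=snap('side','s1.png');t=snap('top','t1.png')
b=np.hstack([cv2.resize(c[200:330,270:400],(400,400),interpolation=cv2.INTER_CUBIC),cv2.resize(t[120:250,280:410],(400,400),interpolation=cv2.INTER_CUBIC)])
cv2.imwrite('pics/st1.png',b[:,:,::-1])
```

```text
t 2.6 rack [ 0.068  -0.1822  0.0947] yaw -0.013527988569252525 F [-1.1  0.4 -0.9] w -0.002
```

View pics/st1.png

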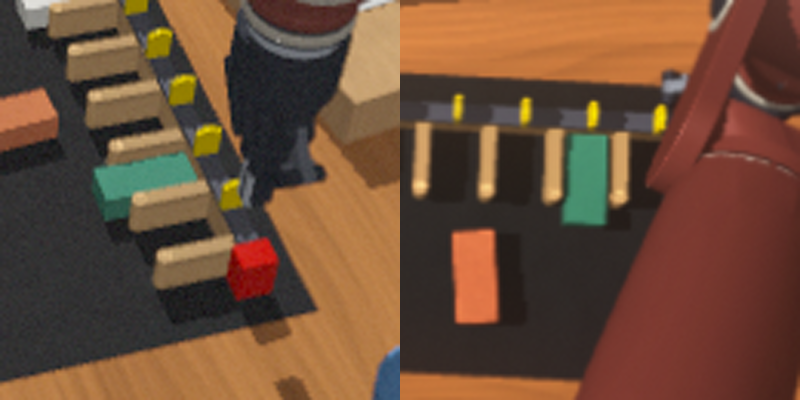

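View pics/raw_w1.png

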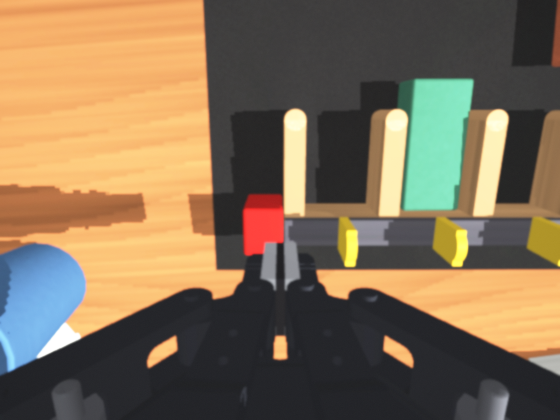

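The wrist view shows the shut fingertip near (281,243), just beside the red cap; tab6's top is at about (343,220)-(356,240), tab5's at (440,220)-(465,240). I'll let it settle, and check the predicted points against this image.

Call:
jog_arm:
  targets:
    - [0,0,0,0]
    - [0,0,0,0]

```text
time: 2.92
tool_pos: [0.611, -0.2335, 0.1045]
tool_rot: [0.002, 0.033, 0.999, -0.001]
contact_force: [-0.1, 0.1, 0.9]
gripper_width: 0.005
```

Run:
```python
from h import *
s=st();a=snap('wrist','w2.png')
P=[W(.062,-.145,.068),W(.082,-.145,.068),W(.062,-.087,.068),W(.082,-.087,.068),W(.064,-.145,.04),W(.080,-.145,.04),W(0,-.116,.03),s['tool_pos']]
q=proj('wrist',np.array(P));print(q.round())
b=a.copy()
for i in q:cv2.circle(b,(int(round(i[0])),int(round(i[1]))),2,(255,0,255),-1)
cv2.imwrite('pics/w2.png',cv2.resize(b[150:310,200:520],(800,400),interpolation=cv2.INTER_CUBIC)[:,:,::-1])
```

```text
t 2.9167 rack [ 0.0734 -0.1843  0.1045] yaw 0.010527518926493062 F [-0.1  0.1  0.9] w 0.005
[[355. 213.]
 [353. 248.]
 [463. 213.]
 [458. 248.]
 [345. 203.]
 [344. 227.]
 [396.  94.]
 [282. 262.]]
```

View pics/w2.png

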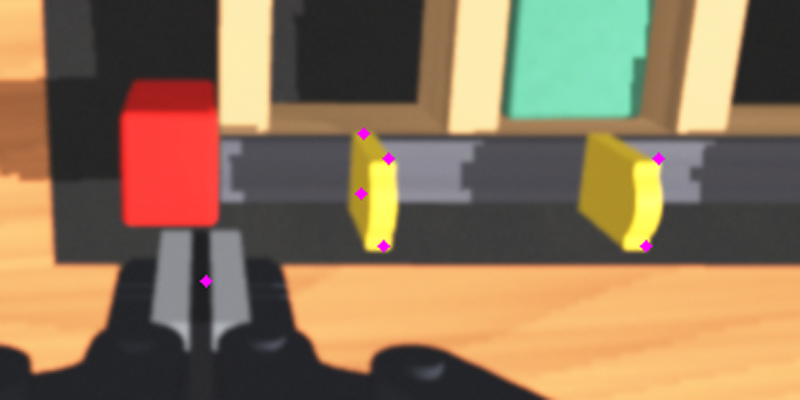

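Predictions land within about 1 mm of the tabs. The shut tips are about 18 mm wide across y. Descending to 53 mm.

Call:
jog_arm:
  targets:
    - [0,0,0.02,0]
    - [0,0,0.04,0]
    - [0,0,0.046,0]
    - [0,0,0.046,0]
    - [0,0,0.046,0]

```text
time: 3.38
tool_pos: [0.6098, -0.2329, 0.0562]
tool_rot: [0.0, 0.033, 0.999, -0.0]
contact_force: [-0.5, -1.2, 0.8]
gripper_width: -0.001
```

```bash
python3 -c "
from h import *
st()"
```

```text
t 3.3833 rack [ 0.0721 -0.1837  0.0562] yaw 0.007366389502549087 F [-0.5 -1.2  0.8] w -0.001
```

Call:
jog_arm:
  targets:
    - [0,0,0.003,0]
    - [0,0.013,0.003,0]
    - [0,0.026,0.003,0]
    - [0,0.039,0.003,0]
    - [0,0.052,0.003,0]

```text
time: 3.8
tool_pos: [0.6131, -0.1794, 0.0529]
tool_rot: [0.0, 0.033, 0.999, -0.0]
contact_force: [0.2, -1.1, 1.5]
gripper_width: -0.004
```

Call:
jog_arm:
  targets:
    - [0,0.013,0,0]
    - [0,0.026,0,0]
    - [0,0.039,0,0]
    - [0,0.052,0,0]
    - [0,0.06,0,0]

```text
time: 4.22
tool_pos: [0.6168, -0.1191, 0.0523]
tool_rot: [-0.0, 0.032, 0.999, 0.0]
contact_force: [0.9, -0.0, 0.4]
gripper_width: -0.005
```

Call:
jog_arm:
  targets:
    - [0,0.013,0,0]
    - [0,0.026,0,0]
    - [0,0.036,0,0]
    - [0,0.042,0,0]
    - [0,0.042,0,0]

```text
time: 4.63
tool_pos: [0.6195, -0.0777, 0.0522]
tool_rot: [-0.0, 0.032, 0.999, 0.0]
contact_force: [-0.4, -0.3, 1.6]
gripper_width: -0.001
```

Run:
```python
from h import *
st();a=snap('wrist','w3.png');b=snap('side','s3.png')
o=np.hstack([cv2.resize(a[140:340,200:400],(400,400),interpolation=cv2.INTER_CUBIC),cv2.resize(b[170:300,260:390],(400,400),interpolation=cv2.INTER_CUBIC)])
cv2.imwrite('pics/s3.png',o[:,:,::-1])
```

```text
t 4.6333 rack [ 0.0715 -0.0282  0.0522] yaw 0.08533095965984083 F [-0.4 -0.3  1.6] w -0.001
```

View pics/s3.png

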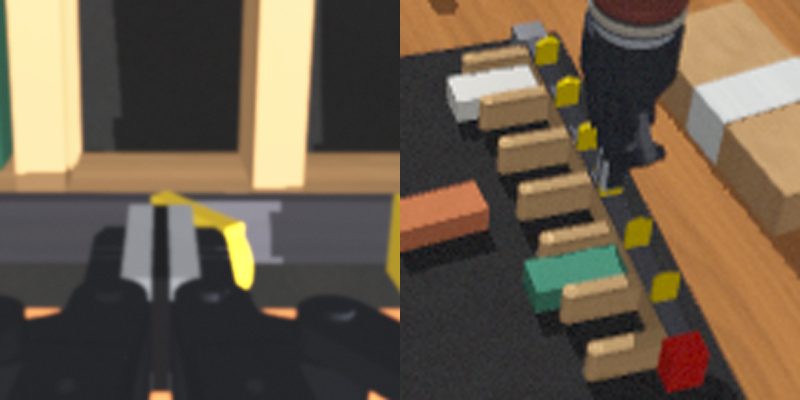

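Third tab lies bent to the right under the finger (crop ~(205,215)) and the fourth, at the right edge, stands upright. Lifting straight up, then going to the stone's left side.

Call:
jog_arm:
  targets:
    - [0,0,-0.03,0]
    - [0,0,-0.06,0]
    - [0,0,-0.09,0]
    - [0.03,0.018,-0.09,0]
    - [0.06,0.036,-0.09,0]

```text
time: 5.15
tool_pos: [0.5642, -0.0405, 0.146]
tool_rot: [0.003, 0.034, 0.999, -0.0]
contact_force: [-0.7, 1.8, -0.3]
gripper_width: -0.002
```

Call:
jog_arm:
  targets:
    - [0.03,0.016,0,0]
    - [0.06,0.032,0,0]
    - [0.08,0.047,0,0]
    - [0.08,0.047,0.03,0]
    - [0.08,0.047,0.06,0]

```text
time: 5.57
tool_pos: [0.4867, 0.0132, 0.0844]
tool_rot: [0.004, 0.033, 0.999, -0.0]
contact_force: [0.9, -0.4, -0.4]
gripper_width: 0.003
```

Run:
```python
from h import *
st();a=snap('wrist','w4.png');st()
cv2.imwrite('pics/w4.png',a[:,:,::-1])
np.save('c4.npy',cams.get_calibration('wrist'),allow_pickle=True)
```

```text
t 5.5667 rack [-0.067   0.0537  0.0844] yaw 0.03633929111265255 F [ 0.9 -0.4 -0.4] w 0.003
t 5.6167 rack [-0.0724  0.0536  0.0762] yaw -0.008344229374786405 F [-4.  -1.5 -4.2] w 0.001
```

View pics/w4.png

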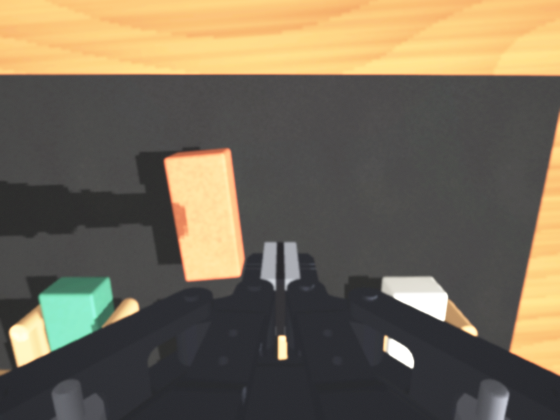

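Stone untouched, its left face at about px 232-243, the finger clear to its left at 265. Descending beside it.

Call:
jog_arm:
  targets:
    - [0,0,0.02,0]
    - [0,0,0.04,0]
    - [0,0,0.055,0]
    - [0,0,0.065,0]
    - [0,0,0.065,0]

```text
time: 6.03
tool_pos: [0.4835, 0.0128, 0.0153]
tool_rot: [-0.002, 0.033, 0.999, 0.0]
contact_force: [-0.3, -0.1, 0.2]
gripper_width: 0.001
```

Call:
jog_arm:
  targets:
    - [0,0,0,0]
    - [0,0,0,0]

```text
time: 6.2
tool_pos: [0.4863, 0.0127, 0.0185]
tool_rot: [0.001, 0.033, 0.999, -0.0]
contact_force: [-0.5, 0.3, -0.5]
gripper_width: 0.003
```

Run:
```python
from h import *
c=np.load('c4.npy',allow_pickle=True).item()
# stone top corners seen in w4 (full-res px), z=.026
for u in[(166,159),(230,149),(243,277),(185,280)]:print(rk(atz('wrist',u,.026,c)))
st()
```

```text
[-0.1111 -0.0105  0.026 ]
[-0.1166  0.0253  0.026 ]
[-0.0393  0.0303  0.026 ]
[-0.0373 -0.005   0.026 ]
t 6.2 rack [-0.0673  0.0532  0.0185] yaw -0.017996372043115993 F [-0.5  0.3 -0.5] w 0.003
```

Call:
jog_arm:
  targets:
    - [0.001,-0.004,0.006,0]
    - [0.001,-0.01,0.006,0]
    - [0.001,-0.015,0.006,0]
    - [0.001,-0.02,0.006,0]
    - [0.001,-0.024,0.006,0]

```text
time: 6.62
tool_pos: [0.4828, -0.0116, 0.0115]
tool_rot: [0.0, 0.033, 0.999, 0.0]
contact_force: [-0.4, 1.7, -0.4]
gripper_width: -0.0
```

Call:
jog_arm:
  targets:
    - [0,-0.004,0,0]
    - [0,-0.008,0,0]
    - [0,-0.012,0,0]
    - [0,-0.016,0,0]
    - [0,-0.02,0,0]

```text
time: 7.03
tool_pos: [0.4815, -0.0312, 0.0114]
tool_rot: [0.0, 0.033, 0.999, 0.0]
contact_force: [0.8, 0.4, 0.6]
gripper_width: -0.004
```

Call:
jog_arm:
  targets:
    - [0,-0.003,0,0]
    - [0,-0.005,0,0]
    - [0,-0.006,0,0]
    - [0,-0.006,0,0]
    - [0,-0.006,0,0]

```text
time: 7.45
tool_pos: [0.4808, -0.037, 0.0112]
tool_rot: [-0.0, 0.033, 0.999, -0.0]
contact_force: [0.2, 0.4, 0.5]
gripper_width: -0.003
```

Run:
```python
from h import *
st();a=snap('wrist','w5.png');b=snap('side','s5.png')
o=np.hstack([cv2.resize(a[100:400,80:380],(500,500),interpolation=cv2.INTER_CUBIC),cv2.resize(b[190:310,240:312],(300,500),interpolation=cv2.INTER_CUBIC)])
cv2.imwrite('pics/s5.png',o[:,:,::-1])
print(proj('wrist',np.array([W(0,-.058,.03),W(0,0,.03),W(-.03,-.011,.026),W(-.1,-.011,.026),W(-.03,-.047,.026),W(-.1,-.047,.026)])).round())
```

```text
t 7.45 rack [-0.0695  0.0033  0.0112] yaw 0.006996491611572342 F [0.2 0.4 0.5] w -0.003
[[144. 423.]
 [274. 423.]
 [248. 360.]
 [244. 204.]
 [165. 360.]
 [149. 204.]]
```

View pics/s5.png

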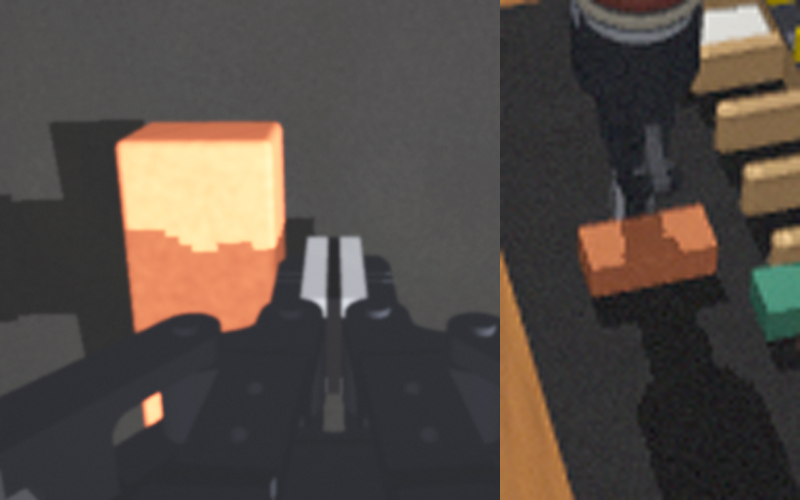

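Run:
```python
from h import *
for u in[(259.2,244.5),(288,239.7),(292,249.3),(262.8,254.5)]:print('side',rk(atz('side',u,.026)))
for u in[(151,187),(243,187),(245,250),(161,298)]:print('wrist',rk(atz('wrist',u,.026)))
```

```text
side [-0.1069 -0.013   0.026 ]
side [-0.031  -0.0151  0.026 ]
side [-0.0307 -0.0492  0.026 ]
side [-0.1064 -0.0478  0.026 ]
wrist [-0.1065 -0.0457  0.026 ]
wrist [-0.1065 -0.0112  0.026 ]
wrist [-0.0812 -0.0111  0.026 ]
wrist [-0.0599 -0.0461  0.026 ]
```

Both views put the stone at rack (-0.069, -0.030), yaw about 0 to -1°, in line with the third gap. Moving round behind it.

Call:
jog_arm:
  targets:
    - [0,0.01,0,0]
    - [0,0.02,-0.01,0]
    - [0,0.02,-0.035,0]
    - [0.02,0.02,-0.055,0]
    - [0.045,0.01,-0.06,0]

```text
time: 7.97
tool_pos: [0.4399, -0.0228, 0.0761]
tool_rot: [0.004, 0.031, 0.999, -0.0]
contact_force: [-0.5, -1.0, 1.3]
gripper_width: -0.0
```

Call:
jog_arm:
  targets:
    - [0.02,-0.015,0,0]
    - [0.03,-0.03,0,0]
    - [0.03,-0.043,0,0]
    - [0.03,-0.043,0.025,0]
    - [0.03,-0.043,0.045,0]

```text
time: 8.38
tool_pos: [0.4054, -0.0651, 0.0277]
tool_rot: [0.002, 0.033, 0.999, -0.001]
contact_force: [-0.5, 0.4, -0.7]
gripper_width: -0.001
```

Call:
jog_arm:
  targets:
    - [0,0,0.01,0]
    - [0,0,0.014,0]
    - [0,0,0.014,0]
    - [0,0,0.014,0]

```text
time: 8.72
tool_pos: [0.4046, -0.0646, 0.013]
tool_rot: [0.0, 0.033, 0.999, -0.0]
contact_force: [0.1, -0.8, 0.1]
gripper_width: 0.002
```

```bash
python3 -c "
from h import *
st()"
```

```text
t 8.7167 rack [-0.1438 -0.0293  0.013 ] yaw 0.043445940321702015 F [ 0.1 -0.8  0.1] w 0.002
```

Call:
jog_arm:
  targets:
    - [-0.006,0,0,0]
    - [-0.012,0,0,0]
    - [-0.018,0,0,0]
    - [-0.023,0,0,0]
    - [-0.028,0,0,0]

```text
time: 9.13
tool_pos: [0.4328, -0.0668, 0.0127]
tool_rot: [0.0, 0.033, 0.999, -0.0]
contact_force: [-0.8, -0.4, 0.2]
gripper_width: 0.001
```

Call:
jog_arm:
  targets:
    - [-0.005,0,0,0]
    - [-0.009,0,0,0]
    - [-0.013,0,0,0]
    - [-0.017,0,0,0]
    - [-0.02,0,0,0]

```text
time: 9.55
tool_pos: [0.4522, -0.068, 0.0122]
tool_rot: [-0.0, 0.033, 0.999, 0.0]
contact_force: [-0.5, 0.4, 1.4]
gripper_width: 0.001
```

Run:
```python
from h import *
st();b=snap('side','s6.png')
b=b[190:310,240:360]
cv2.imwrite('pics/s6.png',cv2.resize(b,(600,600),interpolation=cv2.INTER_CUBIC)[:,:,::-1])
```

```text
t 9.55 rack [-0.096  -0.0296  0.0122] yaw 0.0016424735786686462 F [-0.5  0.4  1.4] w 0.001
```

View pics/s6.png

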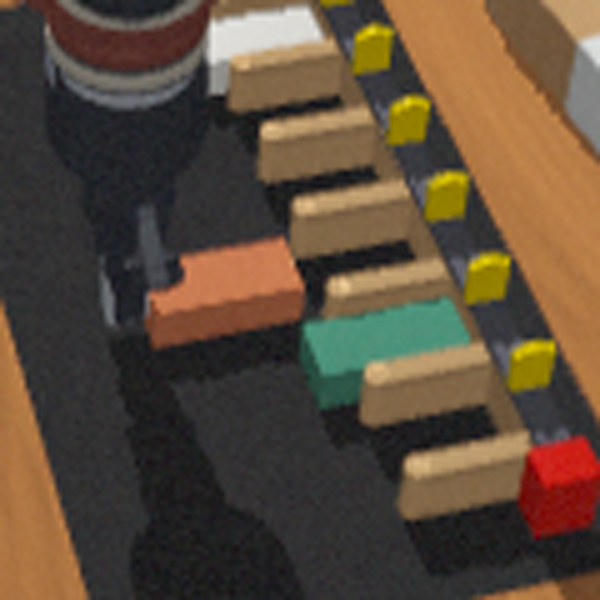

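```bash
cat >> h.py <<'E'
def stone(n='side'):
    im=cams.grab_frame(n);hsv=cv2.cvtColor(im,cv2.COLOR_RGB2HSV)
    r=proj(n,np.array([W(x,y,.026) for x in(-.12,.07) for y in(-.06,.005)]))
    m=cv2.inRange(hsv,(4,100,90),(13,220,255));k=np.zeros_like(m)
    cv2.fillConvexPoly(k,cv2.convexHull(r.astype(np.int32)),255);m&=k
    # top-face corner fit: project block model, report mask extent in rack at z=.026
    v,u=np.nonzero(m);P=np.array([rk(atz(n,(a,b),.026))[:2] for a,b in zip(u,v)])
    print(n,len(u),'x',np.percentile(P[:,0],[1,99]).round(4),'y',np.percentile(P[:,1],[1,99]).round(4))
E
python3 - <<'E'
from h import *
for u in[(297.4,238),(300.8,247),(270.4,254)]:print(rk(atz('side',u,.026)))
stone();stone('top')
E
```

```text
[-0.0057 -0.0153  0.026 ]
[-0.0068 -0.0473  0.026 ]
[-0.0876 -0.0509  0.026 ]
side 423 x [-0.0884 -0.0077] y [-0.0603 -0.0106]
top 601 x [-0.1149 -0.0062] y [-0.0594  0.0083]
```

The stone's far end is at the divider line (x about -0.006), spanning y -0.047 to -0.014, inside the gap's -0.052 to -0.006. Pushing on.

Call:
jog_arm:
  targets:
    - [-0.004,0,0,0]
    - [-0.008,0,0,0]
    - [-0.012,0,0,0]
    - [-0.016,0,0,0]
    - [-0.02,0,0,0]

```text
time: 10.12
tool_pos: [0.4723, -0.0693, 0.0123]
tool_rot: [0.0, 0.033, 0.999, 0.0]
contact_force: [-0.5, -0.7, -0.3]
gripper_width: 0.002
```

Call:
jog_arm:
  targets:
    - [-0.004,0,0,0]
    - [-0.008,0,0,0]
    - [-0.012,0,0,0]
    - [-0.016,0,0,0]
    - [-0.02,0,0,0]

```text
time: 10.53
tool_pos: [0.4922, -0.0706, 0.0123]
tool_rot: [-0.0, 0.033, 0.999, 0.0]
contact_force: [-1.4, 0.3, -0.7]
gripper_width: -0.004
```

Call:
jog_arm:
  targets:
    - [-0.004,0,0,0]
    - [-0.008,0,0,0]
    - [-0.012,0,0,0]
    - [-0.016,0,0,0]
    - [-0.02,0,0,0]

```text
time: 10.95
tool_pos: [0.5121, -0.072, 0.0123]
tool_rot: [0.0, 0.033, 0.999, -0.0]
contact_force: [-0.4, 0.6, 0.0]
gripper_width: -0.002
```

Run:
```python
from h import *
st();stone();print(proj('wrist',np.array([W(-.016,-.047,.026),W(-.016,-.011,.026)])).round())
```

```text
t 10.95 rack [-0.036  -0.0296  0.0123] yaw 0.0027524239675913442 F [-0.4  0.6  0. ] w -0.002
side 308 x [-0.0309  0.0522] y [-0.0597 -0.0115]
[[241. 317.]
 [326. 317.]]
```

Call:
jog_arm:
  targets:
    - [-0.002,0,0,0]
    - [-0.004,0,0,0]
    - [-0.006,0,0,0]
    - [-0.007,0,0,0]
    - [-0.008,0,0,0]

```text
time: 11.42
tool_pos: [0.5198, -0.0725, 0.0123]
tool_rot: [-0.0, 0.033, 0.999, 0.0]
contact_force: [-0.8, 0.6, 0.3]
gripper_width: 0.001
```

Call:
jog_arm:
  targets:
    - [-0.001,0,0,0]
    - [-0.002,0,0,0]
    - [-0.003,0,0,0]

```text
time: 11.67
tool_pos: [0.5228, -0.0727, 0.0123]
tool_rot: [-0.0, 0.033, 0.999, -0.0]
contact_force: [-0.2, -0.4, 1.2]
gripper_width: 0.001
```

Call:
jog_arm:
  targets:
    - [-0.001,0,0,0]
    - [-0.002,0,0,0]
    - [-0.002,0,0,0]

```text
time: 11.92
tool_pos: [0.5233, -0.0726, 0.0119]
tool_rot: [-0.002, 0.033, 0.999, 0.0]
contact_force: [-7.0, -0.3, 4.3]
gripper_width: 0.004
```

Run:
```python
from h import *
st();stone()
```

```text
t 11.9167 rack [-0.0248 -0.0295  0.0119] yaw 0.014338367303933897 F [-7.  -0.3  4.3] w 0.004
side 276 x [-0.0198  0.0636] y [-0.059  -0.0116]
```

Force rose to 7 N with the finger at x = -0.025, just where home was predicted. One more slight nudge, then back out and look.

Call:
jog_arm:
  targets:
    - [-0.001,0,0,0]
    - [-0.001,0,0,0]

```text
time: 12.13
tool_pos: [0.5233, -0.0726, 0.0117]
tool_rot: [-0.003, 0.033, 0.999, 0.0]
contact_force: [-8.9, 1.3, 6.9]
gripper_width: -0.004
```

Call:
jog_arm:
  targets:
    - [0.005,0,0,0]
    - [0.015,0,0,0]
    - [0.03,0,0,0]
    - [0.05,0,-0.01,0]
    - [0.06,0,-0.04,0]

```text
time: 12.55
tool_pos: [0.46, -0.0674, 0.0476]
tool_rot: [-0.005, 0.033, 0.999, 0.001]
contact_force: [-0.5, 0.4, 0.7]
gripper_width: -0.001
```

Call:
jog_arm:
  targets:
    - [0,0,-0.03,0]
    - [0,0,-0.06,0]
    - [0,0,-0.07,0]
    - [0,0,-0.07,0]
    - [0,0,-0.07,0]

```text
time: 12.97
tool_pos: [0.4658, -0.0689, 0.1222]
tool_rot: [0.001, 0.033, 0.999, -0.0]
contact_force: [-0.3, 0.4, -0.7]
gripper_width: -0.002
```

Run:
```python
from h import *
st();a=snap('wrist','w7.png');b=snap('side','s7.png')
P=np.array([W(-.016,-.047,.026),W(-.016,-.011,.026),W(.064,-.011,.026),W(.064,-.047,.026)])
def ov(n,im,c,s):
    im=cv2.resize(im[c[1]:c[3],c[0]:c[2]],None,fx=s,fy=s,interpolation=cv2.INTER_CUBIC)
    for q in proj(n,P):cv2.circle(im,tuple(int(v) for v in((q+.5-c[:2])*s)),2,(255,0,255),-1)
    return im
q=proj('wrist',P).mean(0).astype(int);x0=int(np.clip(q[0]-80,0,400));y0=int(np.clip(q[1]-80,0,260))
o=np.hstack([ov('wrist',a,(x0,y0,x0+160,y0+160),2.5),ov('side',b,(250,180,350,280),4)])
print(x0,y0,proj('wrist',P).round());cv2.imwrite('pics/s7.png',o[:,:,::-1])
```

```text
t 12.9667 rack [-0.0824 -0.0296  0.1222] yaw 0.003765199814493858 F [-0.3  0.4 -0.7] w -0.002
201 255 [[257. 292.]
 [305. 292.]
 [303. 380.]
 [259. 380.]]
```

View pics/s7.png

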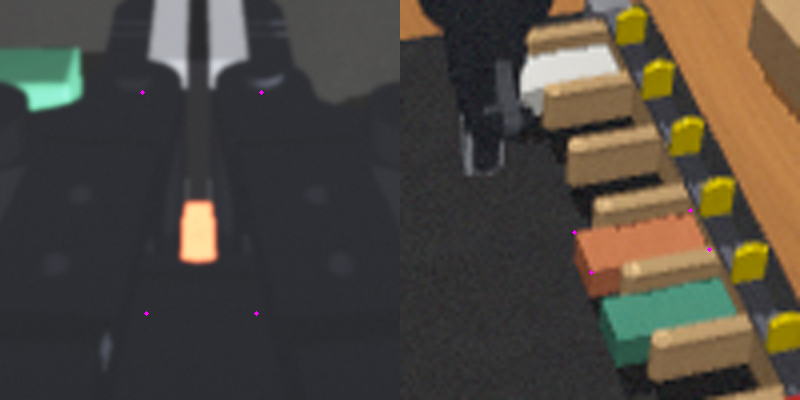

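The side view shows the stone in the gap beside the green one. Its near-end corners (576,232) and (591,272) lie on the predicted home markers, all tabs are upright, and the arm is clear.

Run:
```python
from h import *
st();stone();manip.job_done()
```

```text
t 13.0667 rack [-0.0837 -0.0293  0.1201] yaw 0.002976618733298242 F [-0.2 -0.7 -0.7] w 0.0
side 363 x [-0.0215  0.0635] y [-0.0586 -0.0109]
the job is handed in; nothing more can be done
```

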